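# Clip the bur block onto its spring-hook dock

### The arm

A 6-joint arm with a two-finger parallel gripper is mounted at the origin on the work surface. World frame = base frame: x ahead of the robot, y to its left, z up, the work surface at z = 0. Lengths are in mm, angles in rad, forces in N, time in s.
With the tool pointing down it reaches from about 350 to 975 mm from the base axis. Payload 7.1 kg.
Tool frame: the origin (TCP) lies at the very end of the fingers, on their centre line; the grasp point (between the pads) lies 19 mm behind it; z points along the fingers, y is the direction in which the jaws open and shut (so a half turn about z gives the same grasp; the last joint's range is limited). The gripper opens to 88 mm and grips with 3 to 60 N. Pads are 20 mm wide; open, the fingers measure 115 mm over their backs; the gripper's body (75 mm by 178 mm) begins 61 mm behind the grasp point.
Start: joints at [-1.328, 0.423, 1.63, -0, 1.089, -0.019], TCP at [161.781, -603.682, 222.675] pointing down, gripper open.
Joint ranges: [-3, 3], [-0.9, 2.11], [0.09, 2.58], [-1.31, 4.45], [0.11, 2.69], [-2.54, 2.54]. Speed limits (rad/s): [2.39, 2.39, 3.01, 3.14, 3.14, 3.14].

### API

Orientations are given as a rotation vector (axis times angle).
In Python, from workcell import readout, imaging, close_job gives the robot as it stands.
- The arm moves only by the tool carry_out, never from a script. Its argument "rows" is a list of rows, each a list of 3 entries, a list of its own where there are three numbers: the shift along the tool's x, y, z in m, then the turn, a rotation vector about the tool's x, y, z in rad, then the closure, from 0 (fully open) to 1 (shut). In form: [[[dx, dy, dz], [wx, wy, wz], hand], ...]. A call has 1 to 12 rows; each row shifts and turns the commanded pose from where the row before left it, along the tool's axes as they then stand; what a row does not reach is not made up. A row lasts 1/12 s, in which the tool goes at most 41.7 mm and 7.16 degrees, less where a joint would pass 70% of its speed; a pose out of reach is approached as far as the arm can. A call with a gripper value outside its range is refused whole. The fingers move at their own pace and stop on an object; the grip force is fixed at half the most. Time passes only in rows, so rows that do not move let the fingers close. It gives the time, the measured TCP pose, the force and the opening at its end, in the units of the state.
- readout.get_obs(): the state, without advancing time (a new reading comes with each control period).
- imaging.get_image(name): name is "scene" or "top" or "wrist"; returns the picture (480x640x3 uint8, red, green, blue); there is no depth.
- imaging.camera_params(name): a dict with "fx", "fy", "cx", "cy" (pixels), "rvec" (rotation vector, rad) and "tvec" (3), from world to camera coordinates, as OpenCV has them; the wrist camera has in their place "T_tool_cam" (4x4, takes a point from camera to tool coordinates, whose origin is the TCP and whose axes are the flange's). Camera axes: x right, y down, z forward; pixel columns grow to the right and rows downward; lengths in mm; the calibration is good to about 2 mm. A picture is of the moment at which its call begins: read the wrist's pose just before it. camera_params takes no time and is no camera call.
- close_job(): hands the job in, once; it reports no verdict.
The state is a dict: "t": time; "qpos": joint angles; "qvel": joint speeds; "joint_torque": joint torques, N m; "ee_pos": TCP position; "orientation": TCP orientation; "ft_force": force on the tool from outside, world axes, zero at the start; "moment": the same for the moment, N m; "width": finger opening in mm.
Only numpy, scipy, OpenCV 4.12 (cv2) and the standard library are available. Lean on these libraries where they do the work, as an engineer would, in place of code of your own. Each camera call takes 0.05 s, during which the arm holds its last target.

### The job

Pick up the loose wooden bur block, set it lengthwise over the dock on the jeweller's bench and push it straight down until both spring hooks have clicked over its two metal end tongues, then let go and leave it clipped level. Feel your way down and do not force it: the block must never be pressed onto the dock with more than 40 N. Leave the tray, bur stand, bowl and file where they are.

Things in the scene. Friction and masses are not known exactly. Their poses are not given: they have to be found in the camera images.
- block_center (a point): Centre of the loose bur block: beech block 64 (its x) x 34 (y) x 42 mm with two rows of small holes on top, on an aluminium strip 112 x 26 x 6 mm that sticks out 24 mm at each end as a tongue. Stands upright on the bench; total height 48 mm, this point half-way up (24 mm). z up; a half turn about z makes no difference. 0.08 to 0.17 kg. Grasp the 34 mm width of the beech from above.
- dock: Dark wooden board 165 (its x) x 80 x 16 mm, fixed to the bench; origin at the centre of its underside, z up. On it a grey cradle, 100 x 39 mm, with a steel spring hook at each end (x = -60, +60 mm). The block goes on with its x along the dock's x, either way round. The cradle sits higher by h, 0 to 20 mm, different each time and not measured; rigid under load. Heights below are over the bench.
- dock_top (a point): Centre of the top face of the dock's wooden board, 16 mm over the bench; axes as the dock. Hook tips stand at 70+h mm. Four flared guide cheeks on the cradle, tops at 52+h, centre the tongues sideways: 2.5 mm play each side, lead-in about 3 mm more; 2.5 mm play each side lengthwise, the ramped hooks lead in about 2 mm more.
- hook_far (a joint): Flex (rad) of the hook at the dock's +x end: 0 upright (at rest, or clicked over the tongue), growing as it bends outwards; about 0.14 as a tongue passes. The tongues start to spread the hooks when the block's underside is at about 59+h mm over the bench; the push needed rises to 5 to 12 N in all, and drops at 48+h. The hooks click over the tongues with the underside at 40+h.
- hook_near (a joint): The same for the hook at the dock's -x end. Just past the click the block meets a rigid stop at underside height 38+h mm: force on it then climbs steeply from about 8 to 10 N. Let go, it springs back up against the hooks and stays at 40+h (its centre at 64+h). If released before the click it is pushed back up and the hooks stay bent.
- pad (a joint): Travel (m) of the rubber-faced spring pad in the middle of the cradle, which pushes the block up: 0 free, growing as it is pressed down. The block's underside meets it at 44+h mm over the bench (2 N, more than the block weighs), growing by 1 N per mm; about 0.004 when the block is clipped, 0.006 at the rigid stop.
- tray: Bystander: white open plastic tray 100 x 140 x 32 mm; origin at the centre of its underside.
- bur_stand: Bystander: round wooden stand, 84 mm across and 22 mm high, with burs standing up to 51 mm; origin at the centre of its underside.
- bowl: Bystander: copper bowl, 100 mm across the rim, 45 mm high; origin at the centre of its underside.
- file: Bystander: flat hand file lying along its x, 205 mm long, 19 mm high, wooden handle to -x; origin on the bench at about its middle.
Not all that is in view belongs to the job. What is shaped like the part that bears block_center but blue is not meant.

How it is judged:
By the outcome, as a careful person would: the job done as asked, in the order asked, and still so for the second after the job is handed in, with the robot touching nothing.
It also fails if it takes over 67 s, if anything falls off the work surface, if the arm or the gripper's body presses on something with over 40 N, if the wrist force passes 120 N, or if a joint passes its speed limit or range.

## Working session

There is one attempt and no reset: what is moved stays moved. The work goes in short steps, Python scripts to look and compute and a tool call to move; the robot and the scene stay as the last step left them, time stands still between calls to the robot, and variables do not carry over. Pictures are saved under pics/ and viewed, and the job is handed in when it is done.

Besides the shell and the picture viewer there is one more tool, called as name(argument=value, ...) on one line, values as JSON. carry_out: Moves the arm, as the interface text tells. Its arguments: {"type":"object","properties":{"rows":{"type":"array","items":{"type":"array"}}},"required":["rows"]}

```bash
mkdir -p pics; ls
python3 - <<'E'
from workcell import readout, imaging
import cv2
print(readout.get_obs())
for n in ["scene","top","wrist"]:
    p=imaging.camera_params(n); print(n,p)
    cv2.imwrite(f"pics/{n}0.png",imaging.get_image(n)[:,:,::-1])
E
```

```text
pics
{'t': 0.0, 'qpos': array([-1.32799798e+00,  4.23845952e-01,  1.63067363e+00, -4.83925412e-06,
        1.08858421e+00, -1.90170864e-02]), 'qvel': array([-4.71165465e-04, -1.02637434e-04, -7.72951723e-04, -4.87099088e-04,
       -5.56792339e-05,  2.01236823e-04]), 'joint_torque': array([ 1.56443137e-03, -5.44622576e+01, -2.73666286e+01,  6.43655215e-02,
        2.27767322e-02, -1.30658823e-04]), 'ee_pos': array([ 161.65370795, -603.1680777 ,  221.90493237]), 'orientation': array([-3.11322377e+00, -4.09892659e-01,  2.71598572e-04]), 'ft_force': array([ 0.03983854,  0.16804524, -0.99157955]), 'moment': array([-0.0012955 , -0.03166765,  0.00114562]), 'width': 87.4599551946805}
scene {'fx': 495.15735134027614, 'fy': 495.15735134027614, 'cx': 312.52494255775366, 'cy': 234.05799751586432, 'rvec': array([ 2.0612153 ,  1.63004473, -0.47983891]), 'tvec': array([-148.69439467, -447.77786907, 1551.48690044])}
top {'fx': 601.9415406817557, 'fy': 601.9415406817557, 'cx': 316.350150388222, 'cy': 232.82888100740428, 'rvec': array([ 2.12173345, -2.14998394,  0.21825164]), 'tvec': array([ -12.40519584,  619.30143651, 1154.96739871])}
wrist {'fx': 427.2153816510783, 'fy': 427.2153816510783, 'cx': 324.00640645883266, 'cy': 236.90859468245, 'T_tool_cam': array([[-1.05476085e-03, -9.59324129e-01, -2.82304981e-01,
         7.75794273e+01],
       [ 9.99998620e-01, -6.49613652e-04, -1.52873445e-03,
        -5.26398216e-01],
       [ 1.28316267e-03, -2.82306204e-01,  9.59323491e-01,
        -1.63548734e+02],
       [ 0.00000000e+00,  0.00000000e+00,  0.00000000e+00,
         1.00000000e+00]])}
```

View pics/scene0.png

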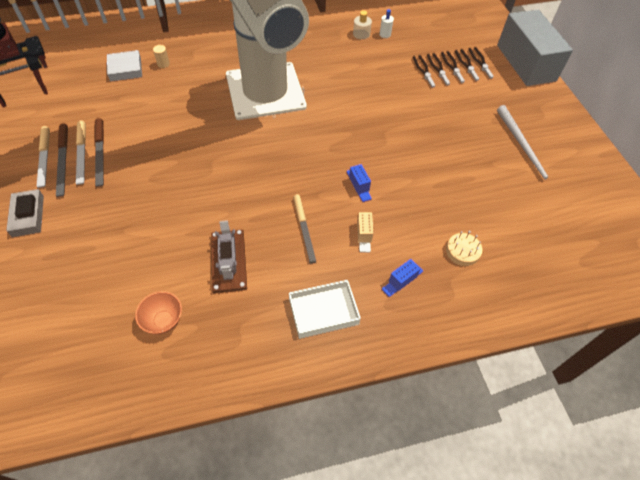

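View pics/top0.png

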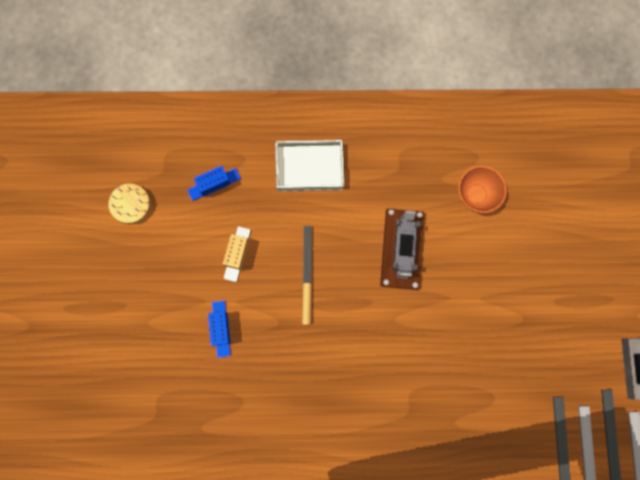

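View pics/wrist0.png

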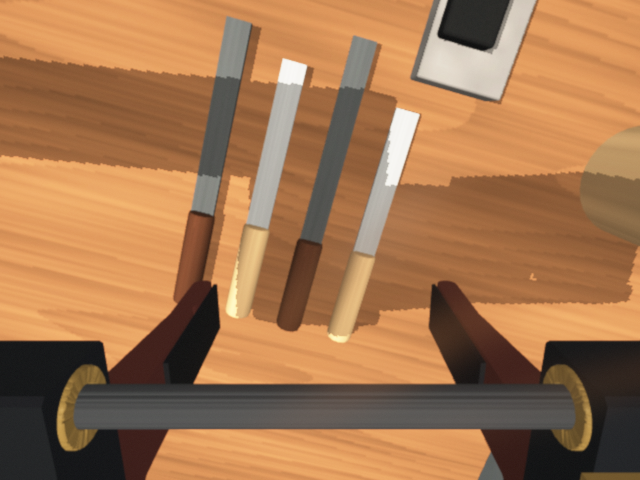

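The top view shows the block (tongues at ~(243,232) and (232,275)), the dock board at ~(403,249) with four corner screws, and the two blue decoys. Next I'll measure the block and dock.

```bash
cat > h.py <<'E'
import numpy as np, cv2
from scipy.spatial.transform import Rotation as R
from workcell import readout, imaging
def cam(n):
    p=imaging.camera_params(n); K=np.array([[p['fx'],0,p['cx']],[0,p['fy'],p['cy']],[0,0,1]])
    if n=='wrist':
        o=readout.get_obs(); T=np.eye(4); T[:3,:3]=R.from_rotvec(o['orientation']).as_matrix(); T[:3,3]=o['ee_pos']
        Twc=T@p['T_tool_cam']; M=np.linalg.inv(Twc)
    else:
        M=np.eye(4); M[:3,:3]=R.from_rotvec(p['rvec']).as_matrix(); M[:3,3]=p['tvec']
    return K,M
def ray(c,uv,z):
    K,M=c; C=-M[:3,:3].T@M[:3,3]; d=M[:3,:3].T@np.linalg.inv(K)@np.array([uv[0],uv[1],1.])
    return C+d*(z-C[2])/d[2]
def proj(c,P):
    K,M=c; q=K@(M[:3,:3]@np.array(P,float)+M[:3,3]); return q[:2]/q[2]
E
python3 - <<'E'
from h import *
im=cv2.imread('pics/top0.png'); c=cam('top')
cv2.imwrite('pics/t0b.png',cv2.resize(im[210:300,190:280],None,fx=6,fy=6,interpolation=cv2.INTER_CUBIC))
cv2.imwrite('pics/t0d.png',cv2.resize(im[200:300,350:450],None,fx=6,fy=6,interpolation=cv2.INTER_CUBIC))
hsv=cv2.cvtColor(im,cv2.COLOR_BGR2HSV)
w=((hsv[...,1]<60)&(hsv[...,2]>150)).astype(np.uint8); w[:, :200]=0;w[:,270:]=0;w[:215]=0;w[300:]=0
n,l,s,ce=cv2.connectedComponentsWithStats(w)
for i in range(1,n):
    if s[i,4]>15: print('white',ce[i],s[i,4],ray(c,ce[i],6), cv2.minAreaRect(np.argwhere(l==i)[:,::-1].astype(np.float32)))
d=((hsv[...,2]<95)).astype(np.uint8); m=np.zeros_like(d); m[200:300,370:440]=d[200:300,370:440]
cs,_=cv2.findContours(m,cv2.RETR_EXTERNAL,cv2.CHAIN_APPROX_NONE)
for k in cs:
    if cv2.contourArea(k)>300:
        r=cv2.minAreaRect(k); print('dock',r); 
        b=cv2.boxPoints(r); P=[ray(c,x,16) for x in b]; print(np.round(P,1), np.mean(P,0),[np.linalg.norm(P[i]-P[i-1]) for i in range(4)])
E
```

```text
white [242.87735849 231.97169811] 106 [631.96433887 132.04864144   6.        ] ((242.8529815673828, 232.0882568359375), (12.369317054748535, 8.48874568939209), 14.03624439239502)
white [231.22929936 273.76433121] 157 [544.38418942 155.45131749   6.        ] ((231.176513671875, 273.79412841796875), (12.854387283325195, 12.12678050994873), 14.03624439239502)
dock ((409.8038024902344, 251.27090454101562), (22.19312286376953, 53.66790008544922), 2.7927021980285645)
[[ 531.1 -187.1   16. ]
 [ 643.5 -197.    16. ]
 [ 640.7 -243.5   16. ]
 [ 528.3 -232.8   16. ]] [ 585.88819307 -215.09910806   16.        ] [np.float64(45.79772631099872), np.float64(112.88003534034284), np.float64(46.5588288103974), np.float64(112.95255886731199)]
```

```bash
sleep 1; python3 -c "
import cv2,numpy as np
a=cv2.imread('pics/t0b.png');b=cv2.imread('pics/t0d.png')[:540,:];b=cv2.resize(b,(400,360))
a=cv2.resize(a,(360,360));cv2.imwrite('pics/tz.png',np.hstack([a,b]))"
```

```text
(no output)
```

View pics/tz.png

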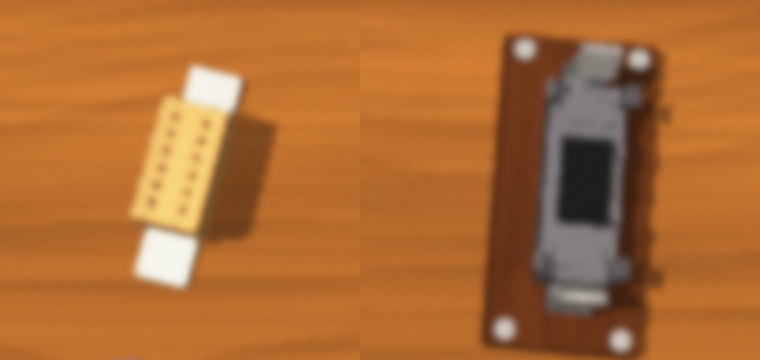

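Run:
```python
from h import *
c=cam('top')
s=[(391.2,212.2),(419.8,214.9),(386.2,282.2),(415.2,285)]
P=[ray(c,x,17) for x in s]; print(np.round(P,1),np.mean(P,0))
ax=P[0]+P[1]-P[2]-P[3]; print('dock yaw',np.degrees(np.arctan2(ax[1],ax[0])))
b=[(188,66),(243,78),(135,276),(186,288)]
P=[ray(c,(190+x/4,210+y/4),6) for x,y in b]; print(np.round(P,1),np.mean(P,0)); ax=P[0]+P[1]-P[2]-P[3]; print('yaw',np.degrees(np.arctan2(ax[1],ax[0])),np.linalg.norm(ax)/2)
o=readout.get_obs(); print(R.from_rotvec(o['orientation']).as_matrix().round(3), o['t'])
```

```text
[[ 668.6 -179.3   17. ]
 [ 662.2 -239.3   17. ]
 [ 521.7 -163.4   17. ]
 [ 515.1 -223.    17. ]] [ 591.89146047 -201.24021749   17.        ]
dock yaw -6.2403249645200765
[[643.8 144.4   6. ]
 [637.  115.6   6. ]
 [533.7 170.7   6. ]
 [527.2 144.4   6. ]] [585.43615849 143.80205632   6.        ]
yaw -14.06969410280645 113.34959143412094
[[ 0.966  0.259 -0.   ]
 [ 0.259 -0.966  0.001]
 [ 0.    -0.001 -1.   ]] 0.15
```

carry_out(rows=[[[0,0,0],[0,0,0.123],0],[[0,0,0],[0,0,0.123],0],[[0,0,0],[0,0,0.123],0],[[0.0212,-0.0248,0],[0,0,0],0],[[0.0212,-0.0248,0],[0,0,0],0],[[0.0212,-0.0248,0],[0,0,0],0],[[0.0212,-0.0248,0],[0,0,0],0],[[0.0212,-0.0248,0],[0,0,0],0],[[0.0212,-0.0248,0],[0,0,0],0],[[0.0212,-0.0248,0],[0,0,0],0],[[0.0212,-0.0248,0],[0,0,0],0],[[0.0212,-0.0248,0],[0,0,0],0]])

```text
t: 1.15
ee_pos: [376.2, -400.8, 222.6]
orientation: [-3.137, 0.168, 0.0]
ft_force: [-0.3, -0.2, -0.0]
width: 87.9
```

carry_out(rows=[[[0.0212,-0.0248,0],[0,0,0],0],[[0.0212,-0.0248,0],[0,0,0],0],[[0.0212,-0.0248,0],[0,0,0],0],[[0.0212,-0.0248,0],[0,0,0],0],[[0.0212,-0.0248,0],[0,0,0],0],[[0.0212,-0.0248,0],[0,0,0],0],[[0.0212,-0.0248,0],[0,0,0],0],[[0.0212,-0.0248,0],[0,0,0],0],[[0.0212,-0.0248,0],[0,0,0],0],[[0,0,0],[0,0,0],0],[[0,0,0],[0,0,0],0],[[0,0,0],[0,0,0],0]])

```text
t: 2.15
ee_pos: [588.3, -200.7, 222.2]
orientation: [-3.137, 0.167, 0.002]
ft_force: [-0.4, -0.1, 0.4]
width: 87.8
```

Run:
```python
from h import *
o=readout.get_obs(); np.savez('wd.npz',**{k:o[k] for k in('ee_pos','orientation')}); print(o['ee_pos'],o['orientation'],o['qvel'],o['ft_force'])
im=imaging.get_image('wrist')[:,:,::-1].copy(); cv2.imwrite('pics/wd.png',im)
```

```text
[ 588.33353146 -200.67393493  222.21309926] [-3.13711589e+00  1.67337626e-01  1.88779920e-03] [-0.02112375 -0.00988797  0.00815958  0.00012402  0.00109111  0.00082807] [-0.42015043 -0.13346329  0.4095295 ]
```

View pics/wd.png

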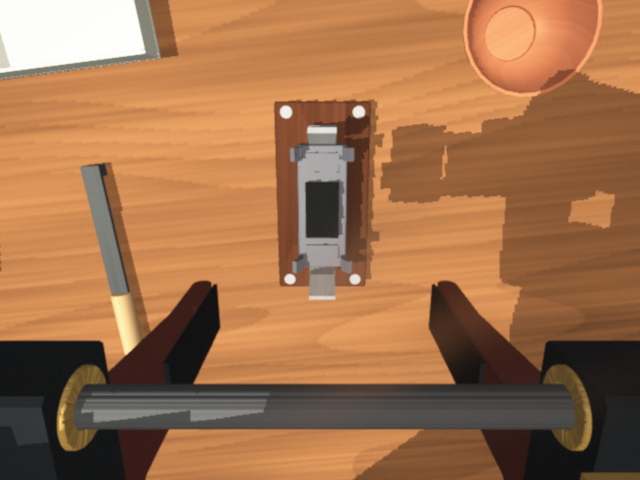

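```bash
cat >> h.py <<'E'
def cams(f):
    p=imaging.camera_params('wrist'); K=np.array([[p['fx'],0,p['cx']],[0,p['fy'],p['cy']],[0,0,1]])
    o=np.load(f); T=np.eye(4); T[:3,:3]=R.from_rotvec(o['orientation']).as_matrix(); T[:3,3]=o['ee_pos']
    return K,np.linalg.inv(T@p['T_tool_cam'])
def comps(m,amin,amax):
    n,l,s,ce=cv2.connectedComponentsWithStats(m.astype(np.uint8))
    return [(ce[i],s[i,4],l==i) for i in range(1,n) if amin<s[i,4]<amax]
E
python3 - <<'E'
from h import *
c=cams('wd.npz'); im=cv2.imread('pics/wd.png'); hsv=cv2.cvtColor(im,cv2.COLOR_BGR2HSV)
m=np.zeros(im.shape[:2],bool); m[95:310,265:385]=1
w=(hsv[...,1]<40)&(hsv[...,2]>205)&m
P=[]
for ce,a,_ in comps(w,30,400):
    print(ce.round(1),a,ray(c,ce,17).round(1))
    if a<170 : P.append(ray(c,ce,17))
P=np.array(P); print(len(P),P.mean(0))
d=(hsv[...,2]<50)&m
for ce,a,mm in comps(d,500,3000):
    r=cv2.minAreaRect(np.argwhere(mm)[:,::-1].astype(np.float32)); print('pad',r)
    for z in (55,60,65,70): print(z,ray(c,r[0],z))
cv2.imwrite('pics/wdz.png',cv2.resize(im[95:310,265:385],None,fx=2.7,fy=2.7,interpolation=cv2.INTER_CUBIC))
E
```

```text
[285.5 111.5] 117 [ 668.1 -176.2   17. ]
[358.4 111.2] 109 [ 661.9 -236.2   17. ]
[321.3 130. ] 142 [ 650.2 -204.1   17. ]
[289.5 278.7] 79 [ 520.3 -160.1   17. ]
[354.6 278.8] 76 [ 513.8 -220.1   17. ]
[321.1 297.1] 66 [ 498.7 -187.2   17. ]
6 [ 585.48773858 -197.30896074   17.        ]
pad ((321.5, 209.5), (53.0, 31.0), 90.0)
55 [ 590.95402797 -197.95949126   55.        ]
60 [ 592.08170619 -198.11801692   60.        ]
65 [ 593.20938441 -198.27654257   65.        ]
70 [ 594.33706263 -198.43506822   70.        ]
```

View pics/wdz.png

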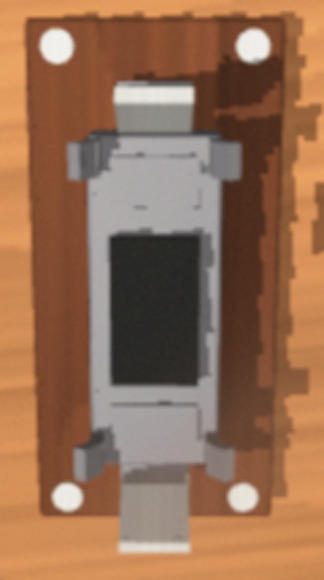

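carry_out(rows=[[[0,0,0],[0,0,0.068],0],[[0,0,0],[0,0,0.068],0],[[-0.00865,-0.0333,0],[0,0,0],0],[[-0.00865,-0.0333,0],[0,0,0],0],[[-0.00865,-0.0333,0],[0,0,0],0],[[-0.00865,-0.0333,0],[0,0,0],0],[[-0.00865,-0.0333,0],[0,0,0],0],[[-0.00865,-0.0333,0],[0,0,0],0],[[-0.00865,-0.0333,0],[0,0,0],0],[[-0.00865,-0.0333,0],[0,0,0],0],[[-0.00865,-0.0333,0],[0,0,0],0],[[-0.00865,-0.0333,0],[0,0,0],0]])

```text
t: 3.2
ee_pos: [584.7, 143.4, 222.9]
orientation: [3.118, -0.384, -0.0]
ft_force: [-1.3, 0.2, -0.3]
width: 87.6
```

carry_out(rows=[[[0,0,0],[0,0,0],0],[[0,0,0],[0,0,0],0],[[0,0,0],[0,0,0],0],[[0,0,0],[0,0,0],0]])

```text
t: 3.53
ee_pos: [585.1, 141.5, 222.7]
orientation: [3.118, -0.384, -0.0]
ft_force: [-0.5, 0.2, 0.3]
width: 87.6
```

Run:
```python
from h import *
o=readout.get_obs(); np.savez('wb.npz',**{k:o[k] for k in('ee_pos','orientation')}); print(o['ee_pos'],o['orientation'],abs(o['qvel']).max(),o['ft_force'])
im=imaging.get_image('wrist')[:,:,::-1].copy(); cv2.imwrite('pics/wb.png',im)
c=cams('wb.npz'); hsv=cv2.cvtColor(im,cv2.COLOR_BGR2HSV)
m=np.zeros(im.shape[:2],bool); m[60:330,230:420]=1
w=(hsv[...,1]<50)&(hsv[...,2]>150)&m
for ce,a,mm in comps(w,100,5000):
    r=cv2.minAreaRect(np.argwhere(mm)[:,::-1].astype(np.float32)); b=cv2.boxPoints(r)
    print(ce,a,r); print(np.array([ray(c,x,6) for x in b]).round(1))
```

```text
[585.11978862 141.54810248 222.67612218] [ 3.11764632e+00 -3.84043616e-01 -3.27901479e-04] 0.004188517723631737 [-0.48052049  0.15580375  0.27085905]
[319.76564278 151.89874858] 879 ((320.0, 152.0), (28.0, 30.0), 90.0)
[[642.4 145.1   6. ]
 [636.1 119.9   6. ]
 [612.6 125.6   6. ]
 [619.  151.3   6. ]]
[318.58823529 255.        ] 306 ((318.5, 255.0), (10.0, 27.0), 90.0)
[[543.5 171.3   6. ]
 [537.3 146.8   6. ]
 [527.7 149.2   6. ]
 [533.9 173.9   6. ]]
```

View pics/wb.png

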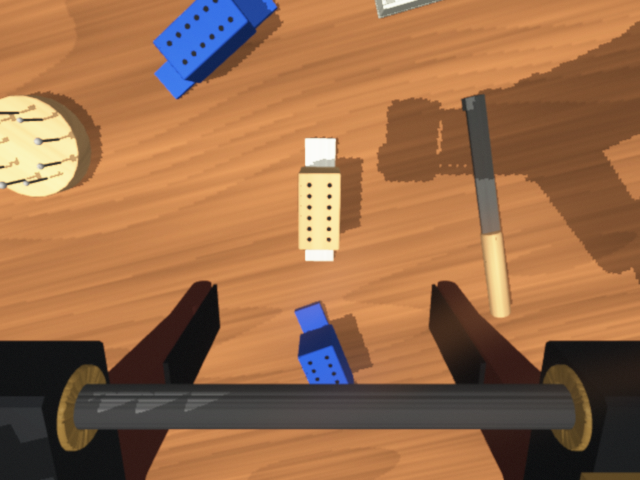

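carry_out(rows=[[[-0.001,-0.0038,0],[0,0,0.006],0],[[0,0,0.027],[0,0,0],0],[[0,0,0.027],[0,0,0],0],[[0,0,0.027],[0,0,0],0],[[0,0,0.027],[0,0,0],0],[[0,0,0.027],[0,0,0],0],[[0,0,0.025],[0,0,0],0],[[0,0,0.015],[0,0,0],0],[[0,0,0.012],[0,0,0],0],[[0,0,0.01],[0,0,0],0],[[0,0,0.007],[0,0,0],0],[[0,0,0],[0,0,0],0]])

```text
t: 4.58
ee_pos: [584.8, 147.0, 17.7]
orientation: [3.117, -0.391, -0.002]
ft_force: [0.0, -0.2, 0.8]
width: 87.7
```

carry_out(rows=[[[0,0,0],[0,0,0],0],[[0,0,0],[0,0,0],0],[[0,0,0],[0,0,0],0]])

```text
t: 4.83
ee_pos: [585.8, 147.5, 19.7]
orientation: [-3.117, 0.39, -0.003]
ft_force: [-0.0, -0.3, -0.7]
width: 87.5
```

carry_out(rows=[[[0,0,0],[0,0,0],0.3],[[0,0,0],[0,0,0],0.4],[[0,0,0],[0,0,0],0.5],[[0,0,0],[0,0,0],0.55],[[0,0,0],[0,0,0],0.6],[[0,0,0],[0,0,0],0.65],[[0,0,0],[0,0,0],0.7],[[0,0,0],[0,0,0],0.8],[[0,0,0],[0,0,0],1],[[0,0,0],[0,0,0],1],[[0,0,0],[0,0,0],1],[[0,0,0],[0,0,0],1]])

```text
t: 5.83
ee_pos: [585.1, 147.2, 18.6]
orientation: [3.117, -0.39, -0.0]
ft_force: [0.4, -1.0, -0.3]
width: 33.7
```

Run:
```python
from h import *
o=readout.get_obs(); print(o)
```

```text
{'t': 5.8333, 'qpos': array([ 2.26811829e-01,  6.78071078e-01,  1.77088155e+00, -9.89551710e-05,
        6.92785961e-01,  2.04687522e+00]), 'qvel': array([ 5.37028296e-04,  2.80343409e-04, -1.16397384e-03, -4.69032250e-04,
       -3.43477540e-05,  8.50106230e-04]), 'joint_torque': array([ 3.13061625e-01, -5.89107978e+01, -1.76427680e+01,  1.04758220e-01,
       -1.29555138e-01,  1.24477601e-02]), 'ee_pos': array([585.06473127, 147.21564386,  18.63908   ]), 'orientation': array([ 3.11713037e+00, -3.90402592e-01, -1.81047780e-04]), 'ft_force': array([ 0.40654499, -0.98371169, -0.25198328]), 'moment': array([-0.06502486,  0.02626637,  0.07503845]), 'width': 33.70133442363232}
```

carry_out(rows=[[[0,0,-0.005],[0,0,0],1],[[0,0,-0.015],[0,0,0],1],[[0,0,-0.025],[0,0,0],1],[[0,0,-0.025],[0,0,0],1],[[0,0,-0.025],[0,0,0],1],[[0,0,-0.025],[0,0,0],1],[[0,0,-0.025],[0,0,0],1],[[0,0,-0.02],[0,0,-0.05],1],[[0,0,-0.015],[0,0,-0.05],1],[[0,0,-0.01],[0,0,-0.041],1],[[0,0,0],[0,0,0],1],[[0,0,0],[0,0,0],1]])

```text
t: 6.83
ee_pos: [585.2, 147.3, 209.1]
orientation: [-3.137, 0.172, -0.001]
ft_force: [-0.1, -0.2, -1.9]
width: 34.2
```

carry_out(rows=[[[0.0018,0.0143,0],[0,0,0],1],[[0.0036,0.0286,0],[0,0,0],1],[[0.0042,0.0333,0],[0,0,0],1],[[0.0042,0.0333,0],[0,0,0],1],[[0.0042,0.0333,0],[0,0,0],1],[[0.0042,0.0333,0],[0,0,0],1],[[0.0042,0.0333,0],[0,0,0],1],[[0.0042,0.0333,0],[0,0,0],1],[[0.0042,0.0333,0],[0,0,0],1],[[0.0042,0.0333,0],[0,0,0],1],[[0.0036,0.0286,0],[0,0,0],1],[[0.0006,0.0049,0],[0,0,0],1]])

```text
t: 7.83
ee_pos: [589.9, -202.9, 207.3]
orientation: [3.136, -0.177, -0.003]
ft_force: [0.2, -0.4, -0.9]
width: 33.6
```

carry_out(rows=[[[0,0,0],[0,0,0],1],[[0,0,0],[0,0,0],1],[[0,0,0],[0,0,0],1],[[0,0,0],[0,0,0],1]])

```text
t: 8.17
ee_pos: [590.9, -196.9, 208.4]
orientation: [-3.137, 0.168, 0.001]
ft_force: [0.7, -0.4, -2.7]
width: 33.8
```

Run:
```python
from h import *
o=readout.get_obs(); print(o['ee_pos'],np.degrees(2*np.arctan2(o['orientation'][1],o['orientation'][0])),o['ft_force'],o['width'],o['moment'])
for n in ('wrist','scene','top'): cv2.imwrite(f'pics/{n}2.png',imaging.get_image(n)[:,:,::-1])
a=cv2.imread('pics/scene2.png')[150:330,140:340]; cv2.imwrite('pics/s2z.png',cv2.resize(a,None,fx=3,fy=3))
```

```text
[ 590.86208616 -196.88830613  208.35860006] 353.8678666752881 [ 0.66161866 -0.41614023 -2.67466587] 33.76134152513812 [ 0.02351337  0.01534947 -0.00089632]
```

View pics/wrist2.png

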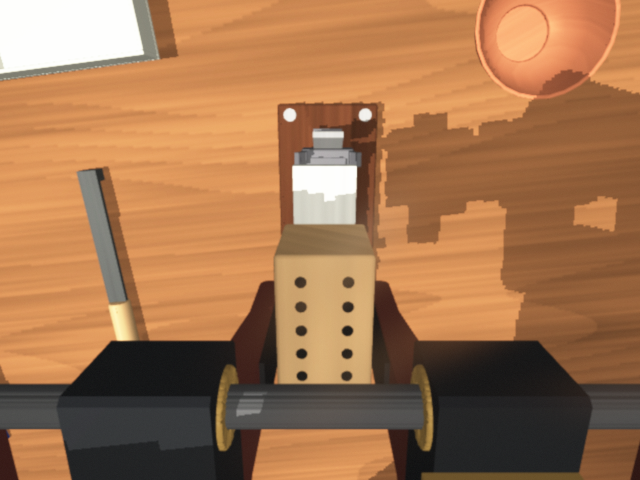

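View pics/s2z.png

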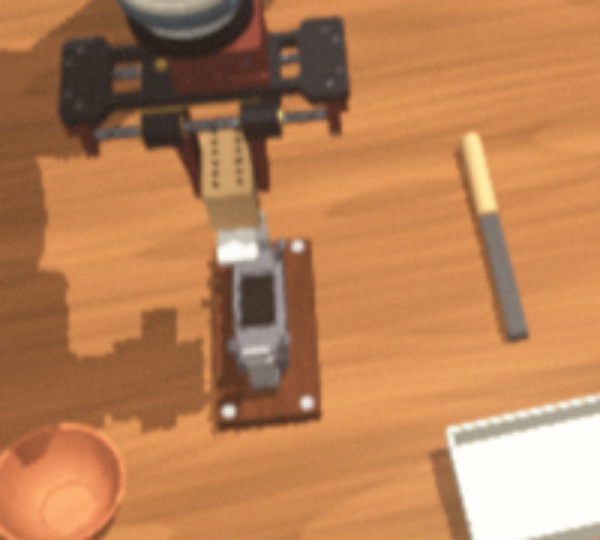

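```bash
cat > m.py <<'E'
from h import *
def obs(n=6):
    L=[]
    for _ in range(n):
        L.append(readout.get_obs()); imaging.get_image('wrist')
    p=np.mean([l['ee_pos'] for l in L],0); f=np.mean([l['ft_force'] for l in L],0)
    r=R.from_rotvec([l['orientation'] for l in L]).mean()
    return p,r,f,L[-1]['width'],L[-1]['t']
E
python3 - <<'E'
from m import *
p,r,f,w,t=obs(8); print(p,f,w,t); v=r.as_rotvec(); print(v,np.degrees(2*np.arctan2(v[1],v[0])))
im=cv2.imread('pics/wrist2.png'); hsv=cv2.cvtColor(im,cv2.COLOR_BGR2HSV)
q=imaging.camera_params('wrist'); K=np.array([[q['fx'],0,q['cx']],[0,q['fy'],q['cy']],[0,0,1]]); T=q['T_tool_cam']
def tray(uv,z):
    d=T[:3,:3]@np.linalg.inv(K)@np.array([uv[0],uv[1],1.]); C=T[:3,3]; return C+d*(z-C[2])/d[2]
m=np.zeros(im.shape[:2],bool); m[95:225,265:385]=1
wm=(hsv[...,1]<50)&(hsv[...,2]>190)&m
for ce,a,mm in comps(wm,30,5000):
    ys,xs=np.where(mm); print(ce,a,xs.min(),xs.max(),ys.min(),ys.max(), tray(ce,p[2]-17).round(2))
    if a>800:
        for rr in range(ys.min(),ys.max(),6):
            xx=xs[ys==rr]; print(rr,xx.min(),xx.max()+1,tray((xx.min()-.0,rr),12.6).round(1),tray((xx.max()+1,rr),12.6).round(1))
E
```

```text
[ 591.1662045  -197.67397413  208.76913388] [ 0.01739943  0.09930189 -1.51961976] 33.51918896530426 8.6667
[ 3.13704494e+00 -1.68761796e-01  1.63147901e-04] -6.158679339350316
[289.38970588 114.43382353] 136 283 295 108 121 [ 74.76 -28.64 191.77]
[364.79844961 114.27131783] 129 359 371 108 120 [ 74.82  31.65 191.77]
[327.34615385 134.46153846] 182 313 342 131 137 [ 59.13   1.73 191.77]
[324.15711136 194.07579934] 3628 292 356 166 223 [ 10.25  -0.9  191.77]
166 293 357 [ 55.8 -13.4  12.6] [55.7 12.8 12.6]
172 292 357 [ 53.3 -13.9  12.6] [53.3 12.8 12.6]
178 293 357 [ 50.8 -13.6  12.6] [50.8 12.9 12.6]
184 293 357 [ 48.3 -13.6  12.6] [48.3 12.9 12.6]
190 293 356 [ 45.8 -13.7  12.6] [45.8 12.6 12.6]
196 294 356 [ 43.3 -13.3  12.6] [43.3 12.6 12.6]
202 294 355 [ 40.7 -13.3  12.6] [40.7 12.3 12.6]
208 294 355 [ 38.2 -13.4  12.6] [38.2 12.3 12.6]
214 294 355 [ 35.6 -13.5  12.6] [35.6 12.4 12.6]
220 294 355 [ 33.  -13.5  12.6] [32.9 12.4 12.6]
```

```bash
cat > look.py <<'E'
from m import *
import sys
p,r,f,w,t=obs(4); v=r.as_rotvec(); print(p.round(1),np.degrees(2*np.arctan2(v[1],v[0])).round(2),f.round(2),w,t)
im=imaging.get_image('wrist')[:,:,::-1].copy(); cv2.imwrite(sys.argv[1],im); hsv=cv2.cvtColor(im,cv2.COLOR_BGR2HSV)
q=imaging.camera_params('wrist'); K=np.array([[q['fx'],0,q['cx']],[0,q['fy'],q['cy']],[0,0,1]]); T=q['T_tool_cam']
def tray(uv,z):
    d=T[:3,:3]@np.linalg.inv(K)@np.array([uv[0],uv[1],1.]); C=T[:3,3]; return C+d*(z-C[2])/d[2]
m=np.zeros(im.shape[:2],bool); m[60:225,225:425]=1
wm=(hsv[...,1]<50)&(hsv[...,2]>190)&m
for ce,a,mm in comps(wm,30,9000):
    ys,xs=np.where(mm); print(ce.round(1),a,xs.min(),xs.max(),ys.min(),ys.max(), tray(ce,p[2]-17).round(2), tray(ce,12.6).round(2))
E
python3 look.py pics/w3.png
```

```text
[ 591.1 -198.2  208.7] 353.8 [ 0.23 -0.31 -1.48] 34.21041272552634 8.8667
[287.5 115.1] 131 282 293 109 121 [ 74.24 -30.18 191.7 ] [ 75.83 -15.2   12.6 ]
[362.9 114.7] 130 357 369 109 120 [ 74.49  30.16 191.7 ] [75.95 14.71 12.6 ]
[325.4 134.5] 179 311 340 132 137 [5.910e+01 1.700e-01 1.917e+02] [68.32 -0.16 12.6 ]
[324.1 194.1] 3624 292 356 166 223 [ 10.27  -0.93 191.7 ] [44.11 -0.7  12.6 ]
```

carry_out(rows=[[[0,0,0.01],[0,0,0],1],[[0,0,0.02],[0,0,0],1],[[0,0,0.02],[0,0,0],1],[[0,0,0.02],[0,0,0],1],[[0,0,0.014],[0,0,0],1],[[0,0,0.008],[0,0,0],1],[[0,0,0],[0,0,0],1],[[0,0,0],[0,0,0],1]])

```text
t: 9.63
ee_pos: [591.0, -198.2, 116.3]
orientation: [-3.137, 0.17, 0.001]
ft_force: [-0.2, -0.4, -1.7]
width: 33.8
```

```bash
python3 look.py pics/w4.png; python3 -c "
from h import *
cv2.imwrite('pics/s4z.png',cv2.resize(imaging.get_image('scene')[150:330,140:340,::-1],None,fx=3,fy=3))"
```

```text
[ 591.5 -198.4  117.2] -6.2 [ 0.07  0.07 -1.69] 33.63954076472973 9.7833
[274.9 118.3] 241 267 283 110 127 [ 73.24 -30.07 100.19] [ 74.62 -20.24  12.6 ]
[375.9 117.7] 229 368 384 110 125 [ 73.51  30.05 100.19] [74.8  19.91 12.6 ]
[325.7 147.7] 369 304 348 144 152 [ 56.05   0.19 100.19] [ 6.314e+01 -3.000e-02  1.260e+01]
[323.8 194.2] 3668 292 356 166 223 [ 27.49  -0.98 100.19] [44.06 -0.81 12.6 ]
```

View pics/w4.png

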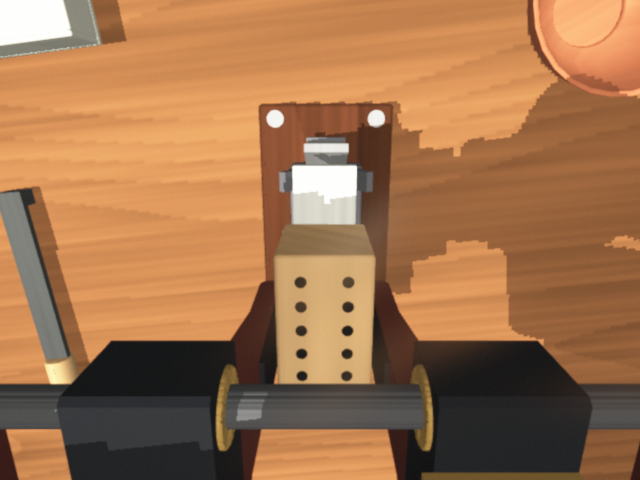

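View pics/s4z.png

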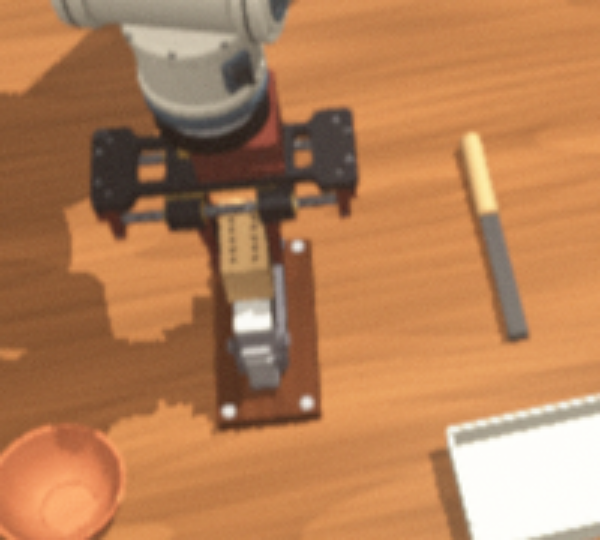

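carry_out(rows=[[[-0.0005,0,0.003],[0,0,0],1],[[0,0,0.003],[0,0,0],1],[[0,0,0.002],[0,0,0],1],[[0,0,0.002],[0,0,0],1],[[0,0,0],[0,0,0],1]])

```text
t: 10.35
ee_pos: [590.2, -198.0, 106.0]
orientation: [-3.137, 0.17, 0.001]
ft_force: [-0.9, 0.3, -1.2]
width: 33.8
```

carry_out(rows=[[[0,0,0.002],[0,0,0],1],[[0,0,0.001],[0,0,0],1],[[0,0,0.001],[0,0,0],1],[[0,0,0],[0,0,0],1]])

```text
t: 10.68
ee_pos: [590.4, -198.1, 102.4]
orientation: [-3.137, 0.17, 0.001]
ft_force: [0.6, 0.1, -1.6]
width: 33.7
```

carry_out(rows=[[[0,0,0.001],[0,0,0],1],[[0,0,0.001],[0,0,0],1],[[0,0,0.001],[0,0,0],1],[[0,0,0],[0,0,0],1]])

```text
t: 11.02
ee_pos: [590.5, -198.1, 99.5]
orientation: [-3.137, 0.17, 0.0]
ft_force: [-0.7, -0.0, -1.4]
width: 34.0
```

carry_out(rows=[[[0,0,0.001],[0,0,0],1],[[0,0,0.001],[0,0,0],1],[[0,0,0.001],[0,0,0],1],[[0,0,0],[0,0,0],1]])

```text
t: 11.35
ee_pos: [590.4, -198.1, 96.4]
orientation: [-3.137, 0.17, 0.001]
ft_force: [0.1, 0.5, -1.5]
width: 33.7
```

```bash
python3 look.py pics/w5.png
```

```text
[ 590.5 -198.1   96.6] 353.8 [-0.01  0.09 -1.57] 33.84463707180667 11.5
[270.8 116.2] 286 262 280 107 125 [ 74.69 -29.95  79.56] [ 75.43 -21.84  12.6 ]
[380.8 115.6] 274 372 390 107 124 [74.9  30.29 79.56] [75.59 21.82 12.6 ]
[326.5 148.5] 497 302 351 144 153 [57.25  0.54 79.56] [62.8   0.26 12.6 ]
[324.2 194.1] 3638 292 356 166 224 [31.44 -0.75 79.56] [44.1  -0.67 12.6 ]
```

View pics/w5.png

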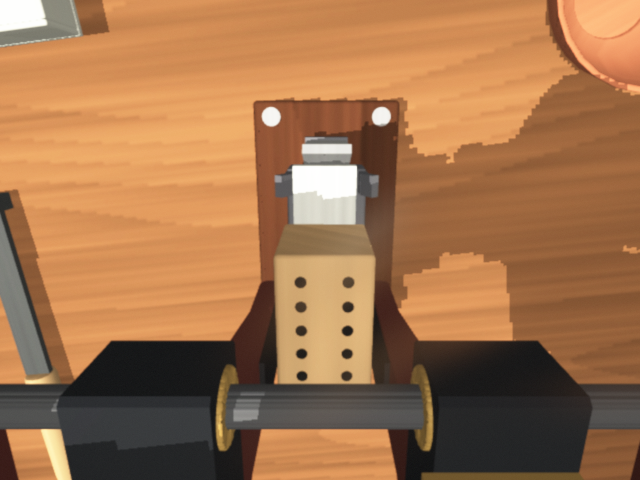

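carry_out(rows=[[[0.0003,0.0003,0.001],[0,0,0],1],[[0,0,0.001],[0,0,0],1],[[0,0,0.001],[0,0,0],1],[[0,0,0],[0,0,0],1]])

```text
t: 11.93
ee_pos: [590.7, -198.4, 93.4]
orientation: [-3.137, 0.17, 0.001]
ft_force: [0.4, -0.3, -2.6]
width: 34.0
```

carry_out(rows=[[[0,0,0.001],[0,0,0],1],[[0,0,0.001],[0,0,0],1],[[0,0,0.001],[0,0,0],1],[[0,0,0],[0,0,0],1]])

```text
t: 12.27
ee_pos: [591.0, -198.5, 90.7]
orientation: [3.137, -0.17, 0.0]
ft_force: [0.3, -0.7, -1.7]
width: 33.6
```

carry_out(rows=[[[0,0,0.001],[0,0,0],1],[[0,0,0.001],[0,0,0],1],[[0,0,0.001],[0,0,0],1],[[0,0,0],[0,0,0],1]])

```text
t: 12.6
ee_pos: [590.9, -198.5, 87.7]
orientation: [3.137, -0.17, 0.0]
ft_force: [-0.4, -0.8, 1.7]
width: 33.7
```

carry_out(rows=[[[0,0,0.001],[0,0,0],1],[[0,0,0.001],[0,0,0],1],[[0,0,0],[0,0,0],1]])

```text
t: 12.85
ee_pos: [590.9, -198.5, 85.7]
orientation: [3.137, -0.17, 0.0]
ft_force: [-0.5, 0.0, 2.2]
width: 33.7
```

carry_out(rows=[[[0,0,0.001],[0,0,0],1],[[0,0,0.001],[0,0,0],1],[[0,0,0],[0,0,0],1]])

```text
t: 13.1
ee_pos: [591.0, -198.5, 83.8]
orientation: [3.137, -0.17, 0.001]
ft_force: [-0.8, 0.2, 3.5]
width: 33.7
```

carry_out(rows=[[[0,0,0.001],[0,0,0],1],[[0,0,0.001],[0,0,0],1],[[0,0,0],[0,0,0],1]])

```text
t: 13.35
ee_pos: [591.2, -198.6, 82.0]
orientation: [3.137, -0.17, 0.001]
ft_force: [-0.5, -0.5, 5.2]
width: 33.8
```

carry_out(rows=[[[0,0,0.001],[0,0,0],1],[[0,0,0.001],[0,0,0],1],[[0,0,0],[0,0,0],1]])

```text
t: 13.6
ee_pos: [590.6, -198.4, 79.3]
orientation: [-3.137, 0.17, 0.001]
ft_force: [0.1, -0.1, 1.5]
width: 33.9
```

carry_out(rows=[[[0,0,0.001],[0,0,0],1],[[0,0,0.001],[0,0,0],1],[[0,0,0],[0,0,0],1]])

```text
t: 13.85
ee_pos: [590.6, -198.3, 77.2]
orientation: [-3.137, 0.17, 0.001]
ft_force: [0.4, -0.3, -0.7]
width: 34.1
```

```bash
python3 look.py pics/w6.png
```

```text
[ 590.6 -198.4   77.2] 353.8 [ 1.06 -0.11 -0.99] 33.68205267174358 14.0
[265.6 116.6] 338 256 275 106 127 [ 74.71 -30.22  60.25] [ 75.28 -23.88  12.6 ]
[384.7 109.8] 90 377 393 106 113 [77.91 29.7  60.25] [77.8  23.27 12.6 ]
[325.9 135.2] 645 298 354 130 141 [65.52  0.18 60.25] [6.804e+01 4.000e-02 1.260e+01]
[324.1 193.7] 3700 292 356 165 224 [35.31 -0.76 60.25] [44.27 -0.7  12.6 ]
```

View pics/w6.png

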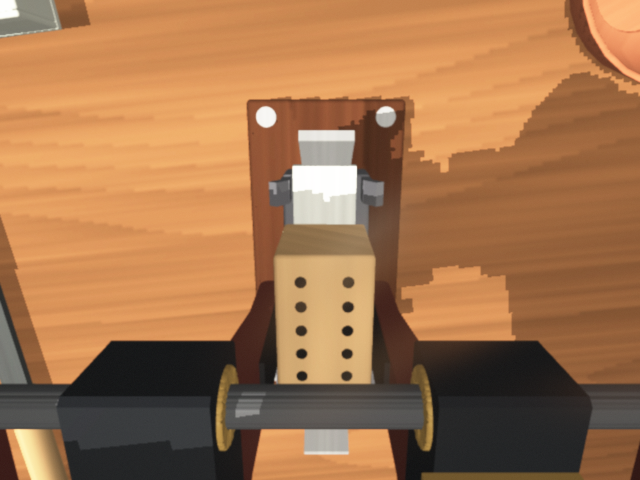

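carry_out(rows=[[[0,0,0.001],[0,0,0],1],[[0,0,0.001],[0,0,0],1],[[0,0,0],[0,0,0],1]])

```text
t: 14.35
ee_pos: [590.8, -198.4, 75.8]
orientation: [-3.137, 0.17, -0.0]
ft_force: [0.1, 0.1, 2.0]
width: 33.7
```

carry_out(rows=[[[0,0,0.001],[0,0,0],1],[[0,0,0.001],[0,0,0],1],[[0,0,0],[0,0,0],1]])

```text
t: 14.6
ee_pos: [590.4, -198.3, 73.0]
orientation: [-3.137, 0.17, 0.001]
ft_force: [-1.7, 0.0, -2.0]
width: 34.1
```

carry_out(rows=[[[0,0,0.001],[0,0,0],1],[[0,0,0],[0,0,0],1]])

```text
t: 14.77
ee_pos: [590.4, -198.3, 72.6]
orientation: [-3.137, 0.17, 0.002]
ft_force: [-2.0, -0.4, 5.9]
width: 33.9
```

```bash
python3 look.py pics/w7.png
```

```text
[ 590.4 -198.3   72.7] 353.8 [-3.25  0.6   4.97] 33.96626102951244 14.9167
[264.5 116.4] 352 255 275 106 127 [ 74.85 -30.17  55.72] [ 75.35 -24.33  12.6 ]
[386.7 115.7] 333 377 397 106 125 [75.12 30.2  55.72] [75.56 24.16 12.6 ]
[326.4 154. ] 638 298 355 148 159 [56.5   0.4  55.72] [60.61  0.23 12.6 ]
[323.6 198. ] 3144 292 356 166 224 [33.86 -1.01 55.72] [42.42 -0.9  12.6 ]
```

View pics/w7.png

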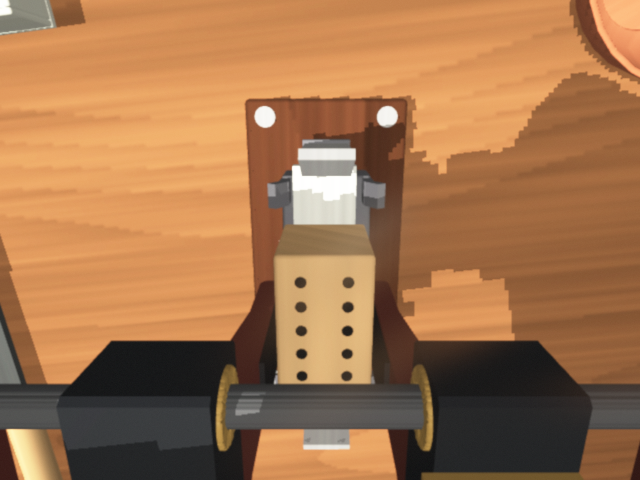

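carry_out(rows=[[[0,0,0.0007],[0,0,0],1],[[0,0,0],[0,0,0],1]])

```text
t: 15.18
ee_pos: [590.6, -198.4, 72.0]
orientation: [-3.137, 0.17, 0.001]
ft_force: [-4.3, 1.5, 5.0]
width: 33.9
```

carry_out(rows=[[[0,0,0.0007],[0,0,0],1],[[0,0,0],[0,0,0],1]])

```text
t: 15.35
ee_pos: [590.6, -198.4, 71.3]
orientation: [-3.137, 0.17, 0.001]
ft_force: [-4.2, 1.2, 6.3]
width: 33.8
```

```bash
python3 look.py pics/w8.png
python3 - <<'E'
import cv2,numpy as np
cv2.imwrite('pics/c8.png',np.vstack([np.hstack([cv2.resize(cv2.imread(f'pics/w{i}.png')[a:b,270:390],None,fx=2,fy=2) for i in (6,7,8)]) for a,b in((120,210),(410,475))]))
E
```

```text
[ 590.6 -198.4   71.4] 353.8 [-3.75  1.43  6.23] 33.792579906065775 15.5
[264.1 116.9] 356 254 274 107 127 [ 74.64 -30.22  54.4 ] [ 75.17 -24.52  12.6 ]
[387.  116.2] 336 377 397 106 125 [74.9  30.16 54.4 ] [75.38 24.28 12.6 ]
[326.4 154.5] 694 298 355 149 160 [56.37  0.42 54.4 ] [60.4   0.25 12.6 ]
[323.6 198.4] 3101 292 356 166 224 [33.96 -1.01 54.4 ] [42.29 -0.91 12.6 ]
```

View pics/c8.png

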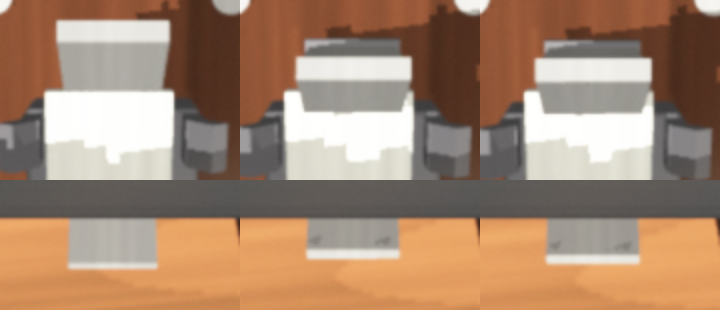

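Run:
```python
from h import *
q=imaging.camera_params('wrist'); K=np.array([[q['fx'],0,q['cx']],[0,q['fy'],q['cy']],[0,0,1]]); T=q['T_tool_cam']
def tray(uv,z):
    d=T[:3,:3]@np.linalg.inv(K)@np.array([uv[0],uv[1],1.]); C=T[:3,3]; return C+d*(z-C[2])/d[2]
for h in (12,14):
  for n,z,x0,far,near in (('start',222.2,588.3,130.,297.1),('w3',208.7,591.1,134.5,None),('w5',96.6,590.5,148.5,None),('w6',77.2,590.6,135.2,453.5),('w7',72.7,590.4,154,448.5),('w8',71.4,590.6,154.5,451)):
    print(h,n,[ (x0-590.8+tray((325,v),z-70-h)[0]).round(1) if v else None for v in (far,near)])
```

```text
12 start [np.float64(62.3), np.float64(-63.2)]
12 w3 [np.float64(62.8), None]
12 w5 [np.float64(62.3), None]
12 w6 [np.float64(68.8), np.float64(-72.5)]
12 w7 [np.float64(62.3), np.float64(-65.7)]
12 w8 [np.float64(62.4), np.float64(-65.7)]
14 start [np.float64(62.4), np.float64(-62.3)]
14 w3 [np.float64(62.9), None]
14 w5 [np.float64(62.5), None]
14 w6 [np.float64(68.9), np.float64(-70.6)]
14 w7 [np.float64(62.5), np.float64(-63.9)]
14 w8 [np.float64(62.6), np.float64(-63.8)]
```

carry_out(rows=[[[-0.0005,0,-0.0007],[0,0,0],1],[[0,0,-0.0005],[0,0,0],1],[[0,0,0],[0,0,0],1]])

```text
t: 15.85
ee_pos: [590.6, -198.4, 72.8]
orientation: [-3.137, 0.17, -0.001]
ft_force: [-2.1, 1.3, 4.9]
width: 33.7
```

Both hooks are back at their rest positions. Next I'll open the fingers.

carry_out(rows=[[[0,0,0],[0,0,0],0.6],[[0,0,0],[0,0,0],0.5],[[0,0,0],[0,0,0],0.4],[[0,0,0],[0,0,0],0.3],[[0,0,0],[0,0,0],0.3],[[0,0,0],[0,0,0],0.3],[[0,0,0],[0,0,0],0.3]])

```text
t: 16.43
ee_pos: [590.4, -198.4, 72.4]
orientation: [3.137, -0.17, 0.0]
ft_force: [0.0, 0.4, 0.5]
width: 61.4
```

carry_out(rows=[[[0,0,-0.005],[0,0,0],0.3],[[0,0,-0.01],[0,0,0],0.3],[[0,0,-0.015],[0,0,0],0.3],[[0,0,-0.02],[0,0,0],0.3],[[0,0,-0.03],[0,0,0],0.3],[[0,0,-0.03],[0,0,0],0.3],[[0,0,-0.03],[0,0,0],0.3],[[0,0,-0.01],[0,0,0],0.3],[[0,0,0],[0,0,0],0.3],[[0,0,0],[0,0,0],0.3],[[0,0,0],[0,0,0],0.3]])

```text
t: 17.35
ee_pos: [589.3, -198.0, 220.9]
orientation: [-3.136, 0.17, 0.004]
ft_force: [-0.5, 0.2, -0.3]
width: 61.3
```

```bash
python3 look.py pics/w9.png; python3 -c "
from h import *
cv2.imwrite('pics/top9.png',imaging.get_image('top')[:,:,::-1])
cv2.imwrite('pics/scene9.png',imaging.get_image('scene')[:,:,::-1])"
```

```text
[ 589.3 -198.   220.6] 353.8 [-0.22  0.7  -0.47] 61.03295829721968 17.5
[288.7 112.6] 123 283 294 107 119 [ 76.14 -30.15 203.63] [ 76.79 -14.71  12.6 ]
[361.7 112.1] 114 356 367 107 117 [ 76.44  30.09 203.63] [76.93 14.19 12.6 ]
[325.  131.2] 155 311 339 129 134 [ 6.1180e+01 -1.6000e-01  2.0363e+02] [69.61 -0.33 12.6 ]
[324.  157.2] 1015 307 342 139 172 [ 39.7   -1.01 203.63] [59.31 -0.73 12.6 ]
```

View pics/w9.png

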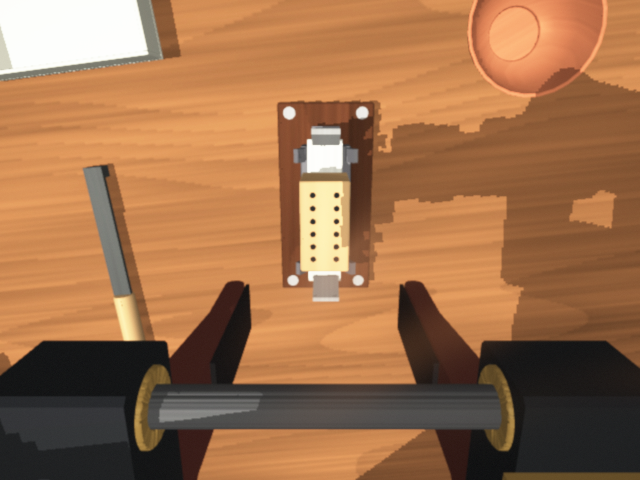

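View pics/scene9.png

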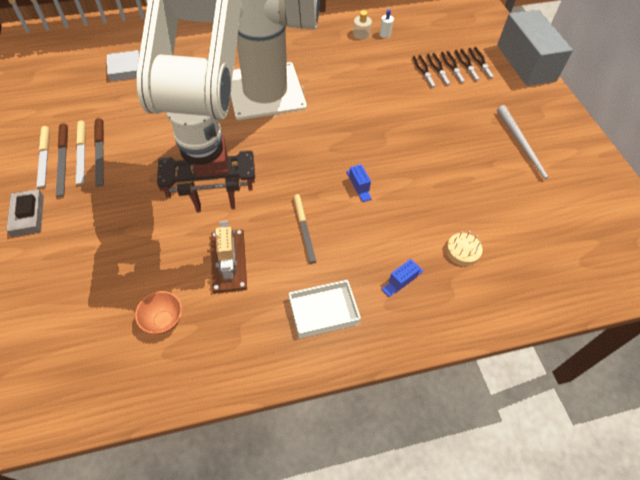

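Run:
```python
import cv2,numpy as np
f=lambda n:cv2.resize(cv2.imread(n)[110:310,270:380],None,fx=2.8,fy=2.8,interpolation=cv2.INTER_CUBIC)
cv2.imwrite('pics/c9.png',np.hstack([f('pics/wd.png'),f('pics/w9.png')]))
```

```text
(no output)
```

View pics/c9.png

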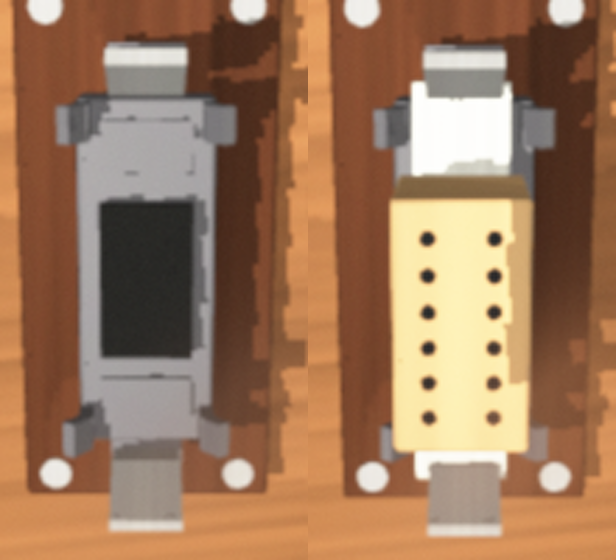

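```bash
python3 -c "
from workcell import close_job
print(close_job())"
```

```text
the job is handed in; nothing more can be done
None
```

The beech block is clipped lengthwise on the dock, released, and the job was handed in at about 17.6 s. I gripped it on its 34 mm width, centred it over the dock from the wrist camera, and pressed it down in steps of 2 mm or less, reading the force as I went.

**Force:** the highest push I read at the end of a step was about 8 N, counting the block's own weight. The limit was 40 N. I stopped just short of the rigid stop once both hooks had clicked.

**Hooks:** the cradle sat roughly 13 mm high, judged from the force drop and the hook positions. Both hooks bent out by 6 to 7 mm as the tongues passed, then came back to their rest positions. A picture taken after letting go shows both hook tips over the tongues, within about 1 pixel of where they were before.

**At hand-in:** the gripper was about 150 mm above the dock and touching nothing. The last scene picture shows the tray, bur stand, bowl and file where they were, judged by eye.

**Disagreements and gaps:**
- The top and wrist cameras differed by about 3 mm in y. The grasp position agreed with the wrist camera, so I used that.
- A sideways force of up to 4 N along x showed near the bottom and was gone after I let go.
- I did not measure how level the block is; that rests on both hooks having closed and on the final picture.

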